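# Set and lock the rail-length stop

## Task

Set the mounting-rail length stop and lock it. Wind the black handwheel anticlockwise until its yellow pointer is a good thirty degrees past the white index mark, then bring it back clockwise onto the mark so the slack in the drive is taken up; let go, screw the red-levered clamp bolt clockwise until it is snug, and only then fold its lever down flat. Leave the wheel on its mark and do not disturb the four things standing round the stop.

Things in the scene. Friction and masses are not known exactly. Their poses are not given: they have to be found in the camera images.
- bed: The fixed stop: grey base plate 20 mm thick, x -55..105, y -220..220 mm in its own frame, origin at table height, z up; yaw varies by up to 37 degrees. The handwheel's vertical axis is at x 0, y +120 mm; the clamp bolt's at x 0, y -100 mm. An orange stop arm on an aluminium slide bar lies between them (top z 50 mm); a mounting rail lies along x +80 mm.
- index_mark (a point): The white index mark, a 20 x 8 mm block beside the wheel on its bed +x side; this point is the middle of its top, z 60 mm, 69 mm from the wheel's axis.
- bridge_top (a point): Where the clamp bolt's axis meets the top of the fixed blue bridge (92 x 50 mm, z 58 mm).
- wheel_top (a point): On the handwheel's vertical axis, at the top of its grip bar (z 104 mm). Wheel: black disc 110 mm across, top z 62 mm, a white tick every 10 degrees, with an upright grey grip bar 84 mm long, 16 mm thick, 42 mm high across its centre. x axis: along the bar to the end with the yellow pointer. Pinch the bar across its thickness from above to turn it.
- wheel (a joint): Handwheel angle, rad; 0 = yellow pointer exactly on the index mark (bar along bed +x), positive = clockwise seen from above. Starts 0.3 to 0.75 (past the mark clockwise). Stops at -1.3 and 1.6. Needs about 0.1 N m; stays where left.
- carriage (a joint): Slide of the orange stop arm, m, positive towards bed -y. Driven by the wheel at 10 mm/rad with 3 mm (0.3 rad) of slack: driven clockwise it sits at 0.010 x wheel angle, driven anticlockwise at that + 0.003; otherwise friction (about 5 N) holds it. 0 = set: wheel on the mark with the slack taken up clockwise.
- bolt_pivot (a point): The lever's hinge point, on the clamp bolt's vertical axis: 92.4 mm over the table with the bolt fully out, 84 mm when snug. Its y axis is opposite to the direction in which the lever folds. Steel bolt head with a 44 mm flange and two cheeks 18 mm deep, 50 mm over both, reaching 6 mm above the hinge.
- bolt (a joint): Bolt angle, rad, positive = clockwise from above (screwing in, sinking 2 mm/rad). Thread end (snug, flange on the blue bridge) at 4.2; starts 0.3 to 1.9, so several regrasps may be needed. Needs about 0.08 N m. At snug the lever's fold direction is the bed's -y (away from the wheel); at value v it is that direction turned anticlockwise by 4.2 - v.
- lever (a joint): Lever fold angle, rad: 0 = upright, 1.571 = folded flat (level, closed). Starts 0 to 0.15. Friction 0.12 N m, stays where left; it folds one way only.
- lever_tip (a point): Outer end of the red lever, a paddle 36 mm wide (along the hinge) and 12 mm thick, reaching 85 mm from the hinge point. Upright, pinch it across its thickness from above to turn the bolt; to fold it, push its back face over and press it down to level.
- contactor: Bystander: white block 70 x 45 x 88 mm (x, y, z), orange button on top, loose. Origin under its centre.
- relay: Bystander: black block 70 x 45 x 88 mm, blue button on top, loose. Origin under its centre.
- station: Bystander: grey box 70 x 60 x 55 mm with a green push button on top (to 71 mm), loose. Origin under its centre.
- beacon: Bystander: signal tower, foot 72 mm across, green/orange/red drum 52 mm across, 178 mm tall, loose and tippy. Origin under its centre.

How it is judged:
By the outcome, as a careful person would: the job done as asked, in the order asked, and still so for the second after the job is handed in, with the robot touching nothing.
It also fails if it takes over 66 s, if anything falls off the work surface, if the arm or the gripper's body presses on something with over 40 N, if the wrist force passes 120 N, or if a joint passes its speed limit or range.

## Robot

A 6-joint arm with a two-finger parallel gripper is mounted at the origin on the work surface. World frame = base frame: x ahead of the robot, y to its left, z up, the work surface at z = 0. Lengths are in m, angles in rad, forces in N, time in s.
With the tool pointing down it reaches from about 0.35 to 1 m from the base axis. Payload 7.1 kg.
Tool frame: the origin (TCP) lies where the fingers leave the gripper's body, on its centre line; the fingertips stand 73 mm ahead of it and the grasp point (between the pads) lies 54 mm ahead of it; z points along the fingers, y is the direction in which the jaws open and shut (so a half turn about z gives the same grasp; the last joint's range is limited). The gripper opens to 85 mm and grips with 20 to 120 N. Pads are 22 mm wide; open, the fingers measure 114 mm over their backs; the gripper's body (76 mm by 85 mm) begins 54 mm behind the grasp point. The pads swing forward as they close: fully open they stand 13 mm farther back than shut.
Start: joints at [-1.355, 0.423, 1.63, -0, 1.089, -0.019], TCP at [0.145, -0.608, 0.304] pointing down, gripper open.
Joint ranges: [-3, 3], [-0.9, 2.11], [0.09, 2.58], [-1.31, 4.45], [0.11, 2.69], [-2.54, 2.54]. Speed limits (rad/s): [2.39, 2.39, 3.01, 3.14, 3.14, 3.14].

## Interface

Orientations are given as a rotation vector (axis times angle).
In Python, from workcell import r gives the robot as it stands. Calls block until the motion is done:
- r.move_ptp(position, orientation): joint-space move of the TCP to a pose.
- r.movel(position, frame=None, speed=0.15, max_force=None): straight line of the TCP; frame=None keeps the orientation; speed is the mean speed in m/s. With max_force (N) it stops when the force on the tool has changed by that much, and returns True; else False.
- r.set_joints(angles): joint-space move.
- r.gripper_to(opening, grasp_force=None): finger opening in m; grasp_force is the grip in N (None keeps the last); returns when the fingers have stopped.
- r.wait(seconds).
- r.solve_ik(position, orientation): joint angles nearest the present ones, or None.
- r.state(): the state.
- r.get_image(name): name is "scene" or "top" or "wrist"; returns a dict with "color" (420x560x3 uint8, red, green, blue), "range_z" (420x560 float32, m along the optical axis (not along the pixel's ray), 0 where there is no reading), "fovy" (degrees; the focal length in pixels is half the picture's height over the tangent of half this angle, whatever the lens; pixels are square), "cx", "cy" (the principal point, pixels), "origin" and "attitude" of the camera in the world; the wrist camera has in their place "mount" (4x4, takes a point from camera to tool coordinates, whose origin is the TCP and whose axes are the flange's). Camera axes: x right, y up, looking along -z (the intrinsics and any distortion apply to the point x, -y, -z); pixel columns grow to the right and rows downward; lengths in m; the calibration is good to about 2 mm. A picture is of the moment at which its call begins: read the wrist's pose just before it.
A pose or a line that the arm cannot do raises r.IKError and nothing moves.
- r.hand_in(): hands the job in, once; it reports no verdict.
The state is a dict: "clock": time; "joints": joint angles; "joint_vel": joint speeds; "joint_torque": joint torques, N m; "ee_pos": TCP position; "ee_rot": TCP orientation; "contact_force": force on the tool from outside, world axes, zero at the start; "ft_torque": the same for the moment, N m; "gripper_width": finger opening in m.
Only numpy, scipy, OpenCV 4.12 (cv2) and the standard library are available. Lean on these libraries where they do the work, as an engineer would, in place of code of your own. Each camera call takes 0.05 s, during which the arm holds its last target.

## Working session

There is one attempt and no reset: what is moved stays moved. The work goes in short steps, each a Python script; the robot and the scene stay as the last script left them, time stands still between calls to the robot, and variables do not carry over. Pictures are saved under pics/ and viewed, and the job is handed in when it is done.

```bash
ls; mkdir -p pics
cat > h.py <<'E'
import numpy as np, cv2
from workcell import r
from scipy.spatial.transform import Rotation as R
def snap(n,f):
    s=r.state(); im=r.get_image(n)
    cv2.imwrite('pics/%s.png'%f, im['color'][:,:,::-1])
    np.savez('pics/%s.npz'%f, ee_pos=s['ee_pos'], ee_rot=s['ee_rot'], **im)
    return im
E
python3 - <<'E'
from h import *
for n in ['scene','top','wrist']:
    im=snap(n,n+'0')
    print({k:(v if k not in('color','range_z') else v.shape) for k,v in im.items()})
print(r.state())
E
```

```text
pics
{'color': (420, 560, 3), 'range_z': (420, 560), 'fovy': 42.30851900654768, 'cx': 270.6722787889164, 'cy': 201.09506488326122, 'origin': array([ 1.01356501, -0.32453711,  0.86537973]), 'attitude': array([0.60299122, 0.30407632, 0.90268903])}
{'color': (420, 560, 3), 'range_z': (420, 560), 'fovy': 42.01545929132735, 'cx': 281.9784613882825, 'cy': 208.04086184683345, 'origin': array([ 0.36495004, -0.00345027,  1.24712308]), 'attitude': array([ 0.14288775, -0.11999339, -1.57694476])}
{'color': (420, 560, 3), 'range_z': (420, 560), 'fovy': 62.620325900619065, 'cx': 281.7181258555239, 'cy': 205.53052064291361, 'mount': array([[ 4.43483998e-04,  9.61441505e-01,  2.75009157e-01,
         6.80463870e-02],
       [ 9.99999888e-01, -3.80987655e-04, -2.80669213e-04,
         3.32316533e-04],
       [-1.65071937e-04,  2.75009250e-01, -9.61441566e-01,
        -7.01139576e-02],
       [ 0.00000000e+00,  0.00000000e+00,  0.00000000e+00,
         1.00000000e+00]])}
{'clock': 0.15, 'joints': array([-1.35500088e+00,  4.23662410e-01,  1.63050163e+00,  9.08174884e-06,
        1.08860057e+00, -1.90023396e-02]), 'joint_vel': array([-8.93596921e-04, -2.41933583e-03, -1.15847112e-03,  5.14274962e-05,
        9.52142668e-04,  1.03595020e-03]), 'joint_torque': array([-3.36106814e-04, -5.57770157e+01, -2.82018042e+01, -1.44888727e-04,
        4.74537694e-03,  3.34313279e-05]), 'ee_pos': array([ 0.14535765, -0.60751779,  0.30333106]), 'ee_rot': array([-3.11880973e+00, -3.67829599e-01,  1.68210666e-04]), 'contact_force': array([ 0.29727025, -0.34738598, -0.87220589]), 'ft_torque': array([ 0.00818073,  0.04868179, -0.03263648]), 'gripper_width': 0.08519273855748569}
```

View pics/scene0.png

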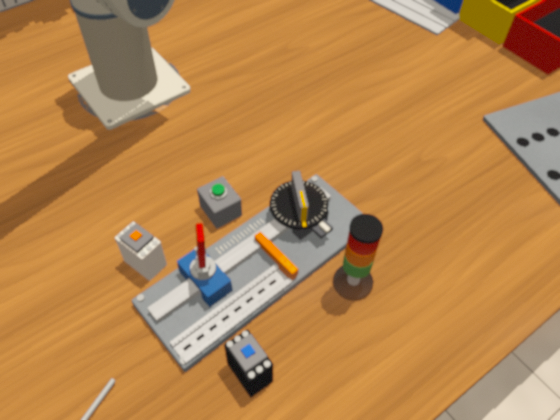

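View pics/top0.png

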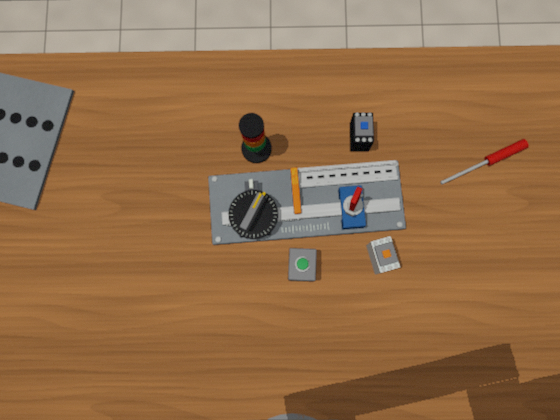

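View pics/wrist0.png

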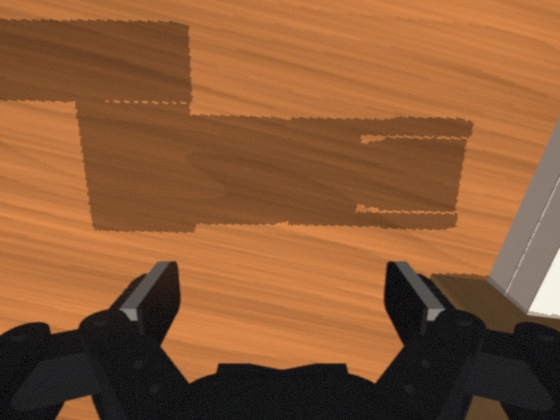

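```bash
cat >> h.py <<'E'
def cam(d):
    f=210/np.tan(np.radians(float(d['fovy']))/2)
    if 'mount' in d:
        T=np.eye(4);T[:3,:3]=R.from_rotvec(d['ee_rot']).as_matrix();T[:3,3]=d['ee_pos']
        T=T@d['mount']; return f,T[:3,:3],T[:3,3]
    return f,R.from_rotvec(d['attitude']).as_matrix(),np.array(d['origin'])
def load(f): return dict(np.load('pics/%s.npz'%f))
def ray(d,u,v):
    f,M,o=cam(d); c=np.array([(u-d['cx'])/f,-(v-d['cy'])/f,-1.]); return o,M@c
def px(d,u,v,z=None):
    o,k=ray(d,u,v)
    if z is None:
        t=d['range_z'][int(round(v)),int(round(u))]
        return o+t*k
    return o+k*(z-o[2])/k[2]
def proj(d,p):
    f,M,o=cam(d); c=M.T@(np.asarray(p,float)-o); return d['cx']-f*c[0]/c[2], d['cy']+f*c[1]/c[2]
def tri(obs):
    A=np.zeros((3,3));b=np.zeros(3);L=[]
    for d,u,v in obs:
        o,k=ray(d,u,v);k=k/np.linalg.norm(k);P=np.eye(3)-np.outer(k,k);A+=P;b+=P@o;L.append((P,o))
    x=np.linalg.solve(A,b); return x,[float(np.linalg.norm(P@(x-o))) for P,o in L]
def crop(f,u0,v0,w,h,s,name):
    im=cv2.imread('pics/%s.png'%f)[v0:v0+h,u0:u0+w]
    cv2.imwrite('pics/%s.png'%name,cv2.resize(im,None,fx=s,fy=s,interpolation=cv2.INTER_CUBIC))
E
python3 - <<'E'
from h import *
d=load('top0')
for n,u,v in [('c1',215,179),('c2',217,240),('c3',396,163),('c4',400,226),('wheel',253,214),('tick',251,184),('bridge',345,203),('relay',365,126),('station',302,265),('contactor',386,254),('beacon',252,125)]:
    print(n,px(d,u,v).round(4))
crop('top0',205,105,205,180,3.9,'top0c'); crop('scene0',120,160,280,240,2.8,'scene0c')
E
```

```text
c1 [0.6413 0.1668 0.0216]
c2 [0.5002 0.1604 0.0238]
c3 [ 0.6728 -0.2486  0.0254]
c4 [ 0.5272 -0.2512  0.0258]
wheel [0.5464 0.0741 0.1003]
tick [0.6203 0.0813 0.0598]
bridge [ 0.5735 -0.125   0.0685]
relay [ 0.7402 -0.1711  0.0922]
station [ 0.439  -0.0289  0.0747]
contactor [ 0.4594 -0.2059  0.0907]
beacon [0.7181 0.071  0.1767]
```

View pics/top0c.png

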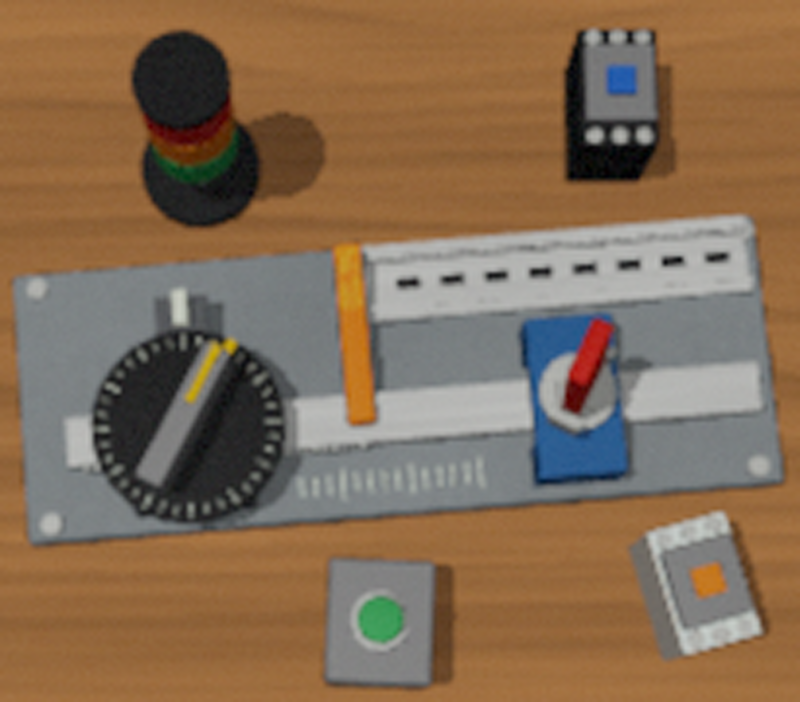

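View pics/scene0c.png

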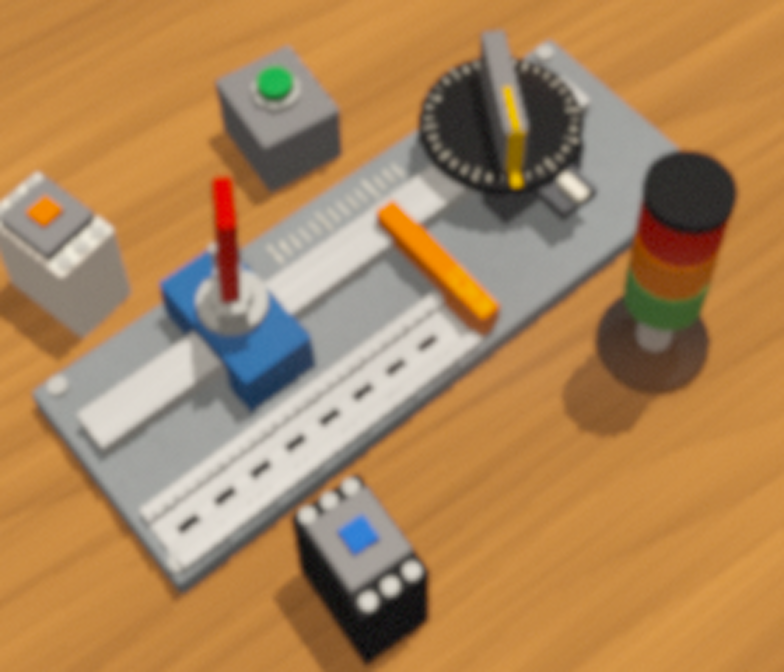

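```bash
cat >> h.py <<'E'
def down(a): return (R.from_euler('z',a)*R.from_euler('x',np.pi)).as_rotvec()
E
python3 - <<'E'
from h import *
for p in [(.546,.074,.2),(.565,-.145,.2)]:
  for a in [-1,-.5,0,.5,1,2,3,-2]:
    q=r.solve_ik(p,down(a)); print(p,a,None if q is None else np.round(q,2))
r.move_ptp((.56,-.12,.30),down(0)); snap('wrist','w1')
r.move_ptp((.55,.06,.27),down(0)); snap('wrist','w2')
r.movel((.53,.02,.27)); snap('wrist','w3')
print(r.state()['clock'])
E
```

```text
(0.546, 0.074, 0.2) -1 None
(0.546, 0.074, 0.2) -0.5 [0.11 0.46 1.86 0.   0.82 2.18]
(0.546, 0.074, 0.2) 0 [ 0.11  0.46  1.86 -0.    0.82  1.68]
(0.546, 0.074, 0.2) 0.5 [0.11 0.46 1.86 0.   0.82 1.18]
(0.546, 0.074, 0.2) 1 [ 0.11  0.46  1.86 -0.    0.82  0.68]
(0.546, 0.074, 0.2) 2 [ 0.11  0.46  1.86 -0.    0.82 -0.32]
(0.546, 0.074, 0.2) 3 [ 0.11  0.46  1.86  0.    0.82 -1.32]
(0.546, 0.074, 0.2) -2 None
(0.565, -0.145, 0.2) -1 [-0.27  0.5   1.79 -0.    0.85  2.3 ]
(0.565, -0.145, 0.2) -0.5 [-0.27  0.5   1.79  0.    0.85  1.8 ]
(0.565, -0.145, 0.2) 0 [-0.27  0.5   1.79 -0.    0.85  1.3 ]
(0.565, -0.145, 0.2) 0.5 [-0.27  0.5   1.79  0.    0.85  0.8 ]
(0.565, -0.145, 0.2) 1 [-0.27  0.5   1.79 -0.    0.85  0.3 ]
(0.565, -0.145, 0.2) 2 [-0.27  0.5   1.79  0.    0.85 -0.7 ]
(0.565, -0.145, 0.2) 3 [-0.27  0.5   1.79  0.    0.85 -1.7 ]
(0.565, -0.145, 0.2) -2 None
3.7917
```

View pics/w1.png

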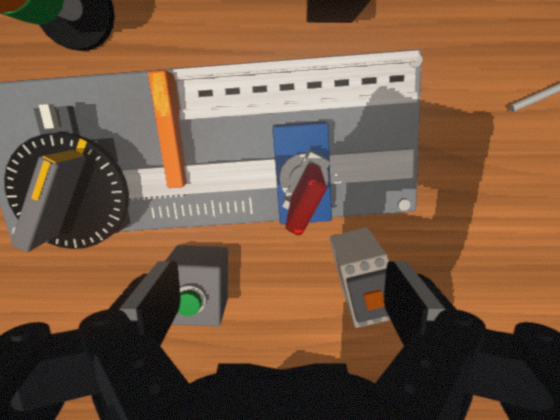

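View pics/w2.png

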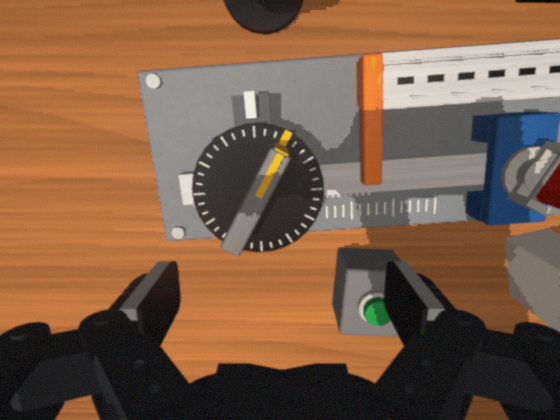

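View pics/w3.png

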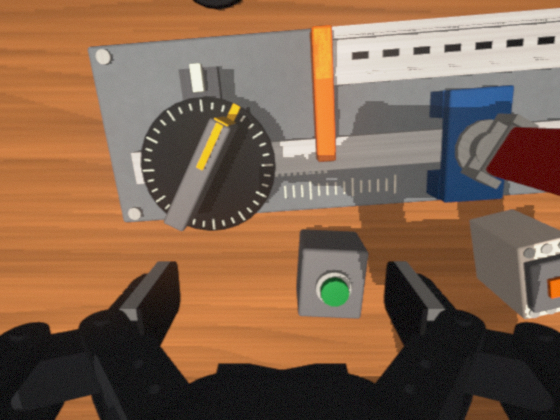

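Run:
```python
from h import *
crop('w2',130,60,210,200,3,'w2c'); crop('w3',80,40,210,200,3,'w3c'); crop('w1',250,100,180,145,4,'w1c')
```

```text
(no output)
```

View pics/w2c.png

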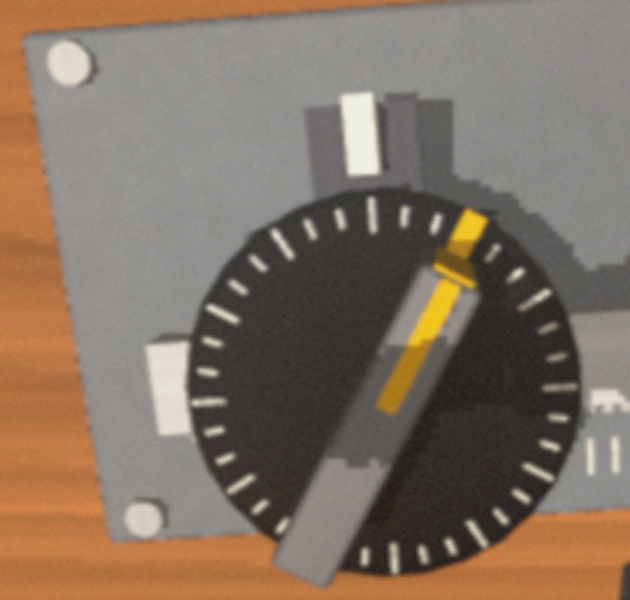

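View pics/w3c.png

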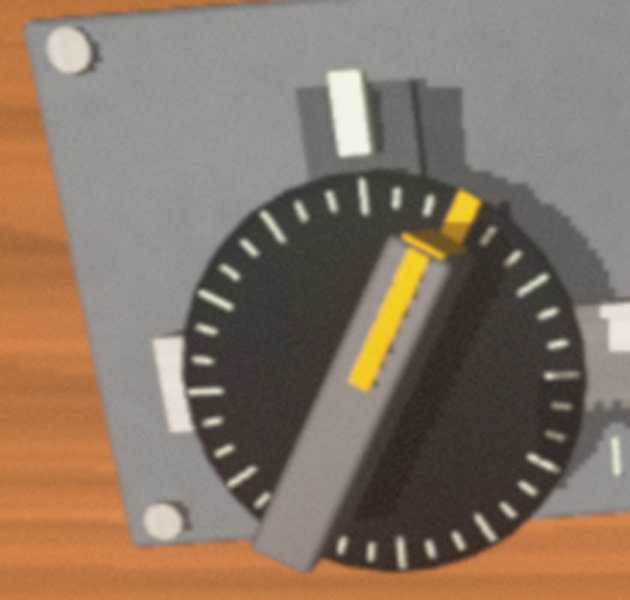

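View pics/w1c.png

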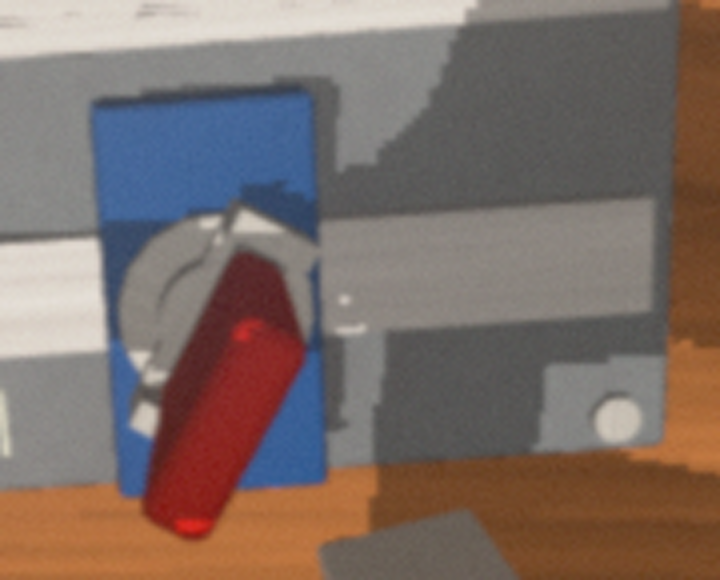

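Run:
```python
from h import *
a,b,c=load('w2'),load('w3'),load('w1')
P={}
for n,p,q in [('mark',(250.3,104.7),(196.7,77.7)),('barmid',(255.3,202),(196.7,175)),('barB',(229.7,251.7),(173,226.7)),('barT',(280.7,152),(220.3,123.3)),('s1',(153.3,81),(103.3,56.7)),('s2',(178,233),(134.3,213.7)),('disc',(258.3,187.7),(208.3,163.7))]:
    x,e=tri([(a,*p),(b,*q)]); P[n]=x; print(n,x.round(4),np.round(e,4), px(a,*p).round(4))
print('s4',px(c,404.3,204.5).round(4),px(c,404.3,204.5,.022).round(4), 's4 top')
d=P['barT']-P['barB']; print('len',np.linalg.norm(d),'ang',np.arctan2(d[1],d[0]))
m=P['mark']-P['barmid']; print('mark dist',np.hypot(*m[:2]),np.arctan2(m[1],m[0]))
m=P['mark']-P['disc']; print('mark dist',np.hypot(*m[:2]),np.arctan2(m[1],m[0]))
print(px(a,250.3,104.7,.06),px(b,196.7,77.7,.06))
s=P['s1']-P['s2'];print(np.arctan2(s[1],s[0]))
```

```text
mark [0.6202 0.083  0.0598] [0. 0.] [0.6202 0.083  0.0595]
barmid [0.5532 0.0774 0.1029] [0.0002 0.0002] [0.5538 0.0772 0.1046]
barB [0.5153 0.097  0.1039] [0.0001 0.0001] [0.5155 0.0969 0.1042]
barT [0.5883 0.0593 0.1012] [0.0003 0.0003] [0.5888 0.0592 0.1026]
s1 [0.64   0.1695 0.0238] [0. 0.] [0.64   0.1693 0.0242]
s2 [0.501  0.1589 0.0258] [0. 0.] [0.5001 0.1596 0.0236]
disc [0.5543 0.0778 0.0615] [0.0001 0.0001] [0.5641 0.0749 0.1043]
s4 [ 0.5304 -0.249   0.0249] [ 0.5296 -0.2501  0.022 ] s4 top
len 0.08222576896801854 ang -0.47625531505246527
mark dist 0.06728820693157608 0.08334207394541962
mark dist 0.0661104779570966 0.07870443422695475
[0.62020535 0.08297797 0.06      ] [0.62021576 0.08294046 0.06      ]
0.07591386304122988
```

Run:
```python
from h import *
p=(.552,.078)
r.move_ptp((*p,.22),down(-.475))
r.gripper_to(.05)
r.movel((*p,.143),max_force=15,speed=.1)
r.gripper_to(0.0,grasp_force=40)
s=r.state();print(s['gripper_width'],s['contact_force'],s['ft_torque'],s['ee_pos'],s['clock'])
for a in [-.2,.1,.4,.70]:
    r.move_ptp((*p,.143),down(a)); s=r.state(); print(a,s['contact_force'].round(1),s['ft_torque'].round(2),s['clock'])
snap('wrist','w4'); snap('top','t4')
```

```text
0.01560774075363127 [1.1308636  7.00581146 1.00448455] [ 0.74465602 -0.01219449 -0.02450286] [0.55291685 0.07912568 0.14390361] 6.1583
-0.2 [0.8 8.4 1.4] [ 0.75 -0.04  0.04] 6.525
0.1 [0.2 7.4 1.7] [ 0.78 -0.11  0.05] 6.9167
0.4 [0.8 6.9 2.1] [ 0.8  -0.18  0.04] 7.3083
0.7 [2.4 5.9 1.8] [ 0.79 -0.2   0.06] 7.7
```

View pics/w4.png

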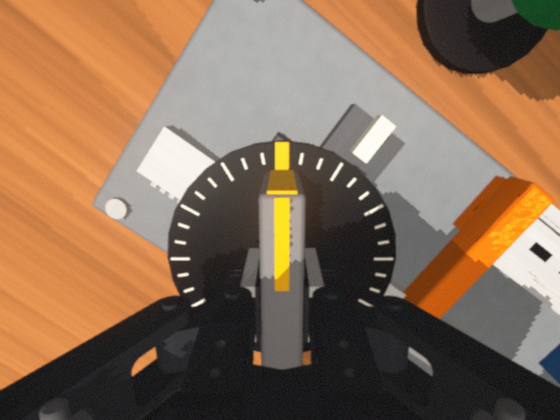

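View pics/t4.png

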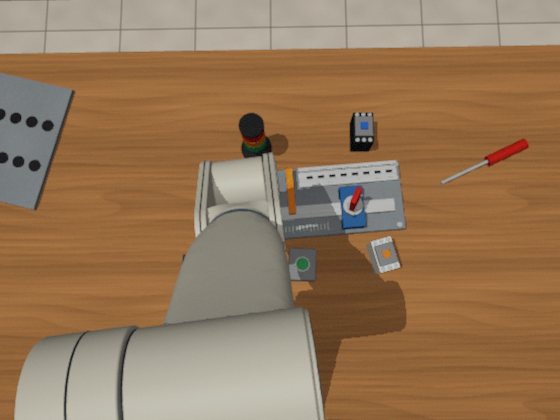

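Run:
```python
from h import *
p=(.552,.078)
for a in [.76,.6,.4,.2,.12]:
    r.move_ptp((*p,.143),down(a)); s=r.state(); print(a,s['contact_force'].round(1),s['ft_torque'].round(2),s['clock'])
r.wait(.3)
snap('wrist','w5'); s=r.state(); print(s['ee_pos'],s['ee_rot'],s['gripper_width'])
crop('w5',160,60,250,200,3.2,'w5c')
```

```text
0.76 [1.5 5.3 1.5] [ 0.78 -0.18  0.06] 8.05
0.6 [0.8 6.8 1.9] [ 0.79 -0.16 -0.04] 8.325
0.4 [1.6 6.5 1.4] [ 0.75 -0.2  -0.09] 8.6333
0.2 [0.9 6.5 1.1] [ 0.77 -0.13 -0.04] 8.9417
0.12 [1.4 6.6 1.5] [ 0.77 -0.11 -0.05] 9.1917
[0.55291594 0.07902564 0.14387826] [-3.13465853 -0.18798577 -0.0043195 ] 0.015038386270543044
```

View pics/w5c.png

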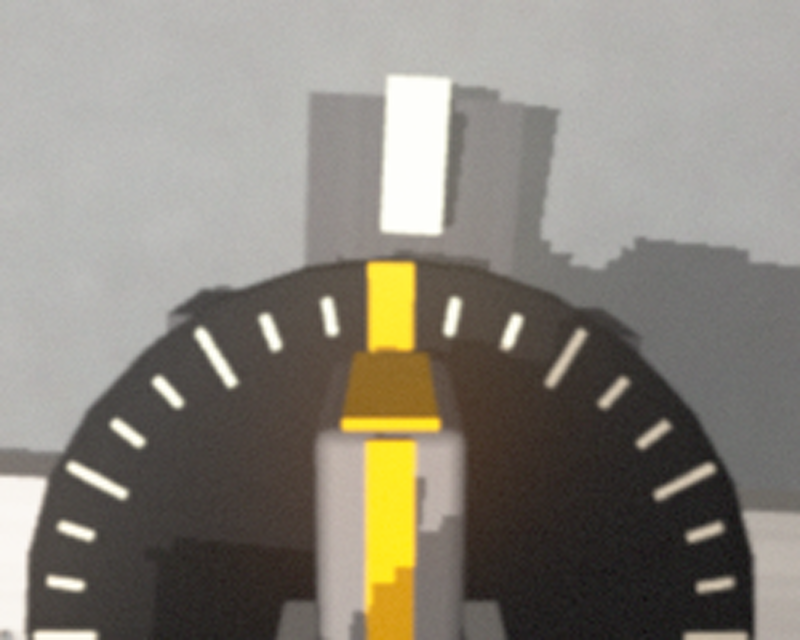

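```bash
cat >> h.py <<'E'
def wang(f,mt,mb,pt,pb):
    # mark top/bottom mid, pointer outer/inner mid in pixels
    d=load(f); A=[px(d,*q,z) for q,z in ((mt,.06),(mb,.06),(pt,.0625),(pb,.0625))]
    an=lambda v:np.arctan2(v[1],v[0])
    m=(A[0]+A[1])/2
    c=m; u=an(A[0]-A[1]); w=an(A[2]-A[3])
    print('markaxis',u,'pointer',w,'lenmark',np.linalg.norm(A[0]-A[1]),'mark',m)
    for yaw in (.073,.083):
        ax=m[:2]-.069*np.array([np.cos(yaw),np.sin(yaw)])
        pm=(A[2]+A[3])/2
        print(yaw,'axis',ax,'wheel',yaw-an(pm[:2]-ax), 'r',np.hypot(*(pm[:2]-ax)))
E
python3 - <<'E'
from h import *
k=lambda x,y:(160+x/3.2,60+y/3.2)
wang('w5',k(418.5,75),k(412,233),k(391,263),k(391.5,350))
d=load('w5')
# ticks: opposite big ticks left/right at same row: outer ends
tl=[(197,330),(330,298),(160,378),(114,422),(68,465),(58,525)]; tr=[(583,333),(455,298),(627,380),(668,424),(714,468),(723,528)]
for z in (.062,):
    P=np.array([px(d,*k(*t),z)[:2] for t in tl+tr])
    A=np.c_[2*P,np.ones(len(P))]; s=np.linalg.lstsq(A,(P**2).sum(1),rcond=None)[0]; c=s[:2]; print('centre',c,'r',np.sqrt(s[2]+c@c))
    m=px(d,*k(415.2,154),.06)[:2]-c; pt=px(d,*k(391,306),.0625)[:2]-c
    print(np.hypot(*m),np.arctan2(m[1],m[0]),np.arctan2(pt[1],pt[0]))
E
```

```text
markaxis 0.08386290977149509 pointer 0.12643273917698855 lenmark 0.020450270038989752 mark [0.62050282 0.08324894 0.06      ]
0.073 axis [0.55168659 0.07821642] wheel -0.04624562239737913 r 0.04892551022907542
0.083 axis [0.55174036 0.07752852] wheel -0.05032752106623638 r 0.04895881570463255
centre [0.55110589 0.07824238] r 0.05199020668887257
0.06976855246223042 0.07214774585328261 0.11803610832964381
```

Run:
```python
from h import *
p=(.552,.078)
for a in [.09,.073]:
    r.move_ptp((*p,.143),down(a))
r.wait(.3)
snap('wrist','w6'); s=r.state(); print(s['ee_pos'],s['ee_rot'],s['gripper_width'],s['clock'])
crop('w6',160,60,250,200,3.2,'w6c')
```

```text
[0.5529455  0.07905635 0.14390235] [-3.13815003 -0.11448659 -0.00432281] 0.01566237551844721 10.3917
```

View pics/w6c.png

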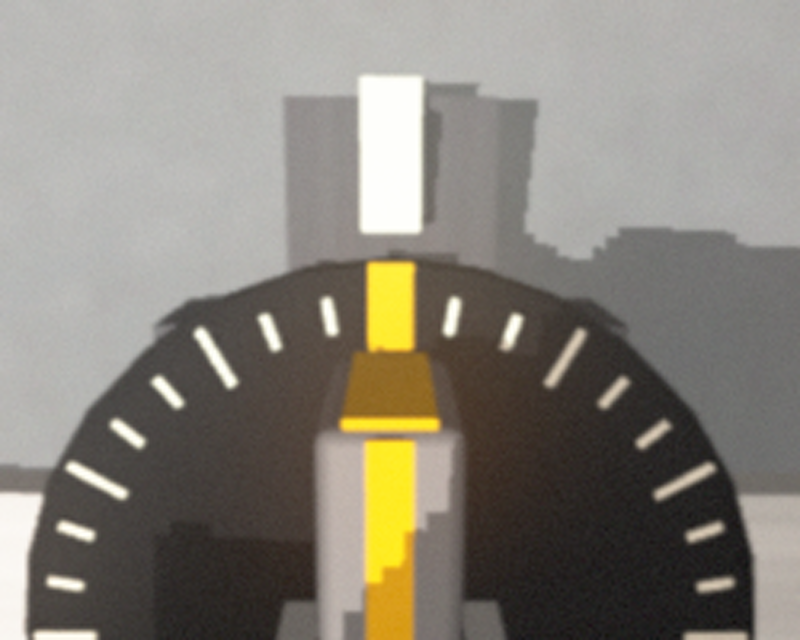

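Run:
```python
from h import *
p=(.552,.078)
s=r.state()
r.gripper_to(.05); s=r.state(); print(s['contact_force'],s['ee_pos'])
r.movel((*p,.24)); snap('wrist','w7')
r.move_ptp((.60,-.10,.33),down(0)); snap('wrist','w8')
r.movel((.60,-.17,.33)); snap('wrist','w9')
print(r.state()['clock'])
crop('w7',160,30,250,200,3.2,'w7c')
```

```text
[0.25490473 0.58485234 0.59062059] [0.55193951 0.07784434 0.14300571]
13.2167
```

View pics/w7c.png

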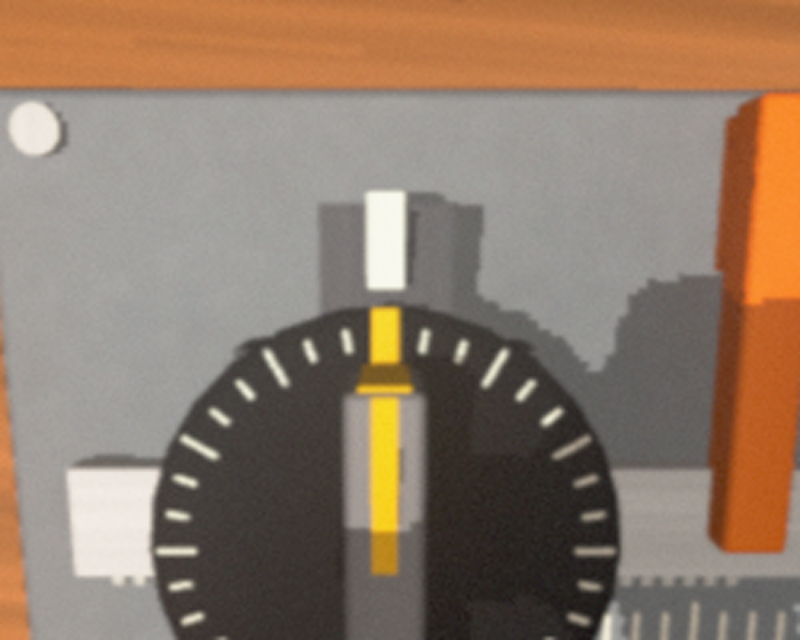

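View pics/w8.png

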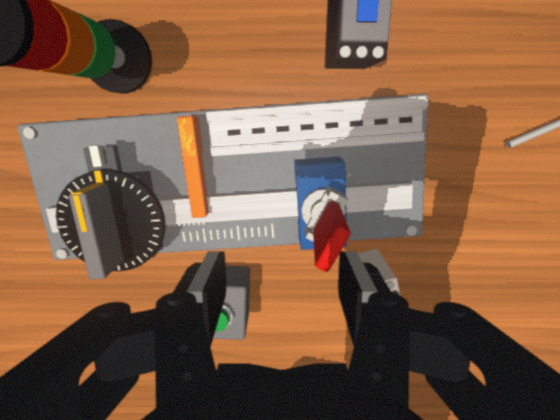

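View pics/w9.png

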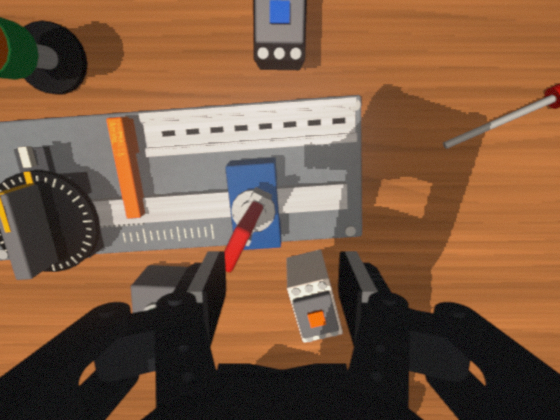

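Wheel released with pointer (crop x≈385) on the mark (x≈386). Now zooming in on the lever.

Run:
```python
from h import *
crop('w8',285,145,80,130,6,'w8c'); crop('w9',210,155,80,120,6,'w9c')
a=cv2.imread('pics/w8c.png');b=cv2.imread('pics/w9c.png')
h=max(a.shape[0],b.shape[0]); z=lambda i:cv2.copyMakeBorder(i,0,h-i.shape[0],0,0,cv2.BORDER_CONSTANT)
o=np.hstack([z(a),z(b)]); o=cv2.resize(o,None,fx=.77,fy=.77,interpolation=cv2.INTER_AREA); print(o.shape); cv2.imwrite('pics/lev.png',o)
```

```text
(601, 739, 3)
```

View pics/lev.png

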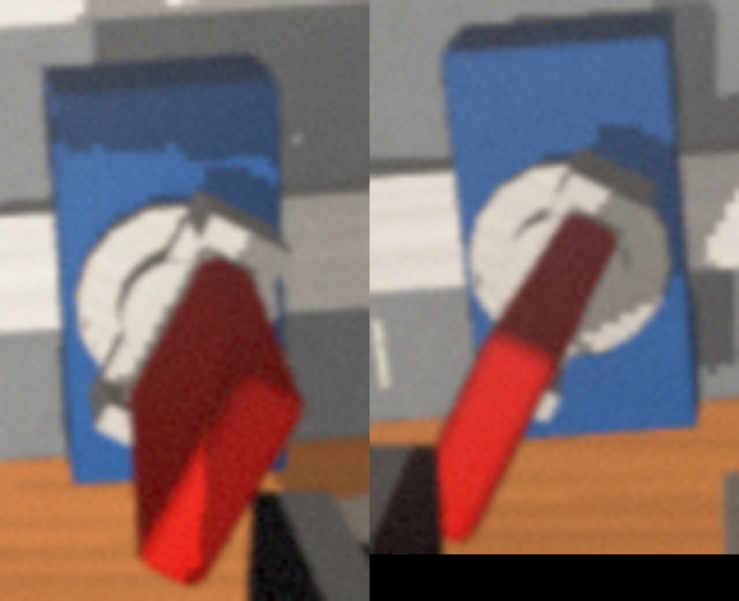

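Run:
```python
from h import *
a,b=load('w8'),load('w9')
L=lambda x,y:(285+x/4.62,145+y/4.62); Q=lambda x,y:(210+(x-370)/4.62,155+y/4.62)
P={}
for n,p,q in [('A',(245,375),(490,335)),('B',(300,402),(553,360)),('C',(190,585),(462,540)),('cheek+x end',(245,230),(596,185))]:
    x,e=tri([(a,*L(*p)),(b,*Q(*q))]);P[n]=x;print(n,x.round(4),np.round(e,4))
v=P['C']-P['B'];print('BC',np.linalg.norm(v),np.arctan2(v[1],v[0]))
v=P['B']-P['A'];print('AB',np.linalg.norm(v),np.arctan2(v[1],v[0]))
m=(P['A']+P['C'])/2;print('tip',m)
ax=np.array([.5674,-.1414]);print((m[:2]-ax))
# depth check over red top in top cam
t=load('top0')
for u,v in [(358,189),(354,197),(356,193)]: print(px(t,u,v))
```

```text
A [ 0.5881 -0.1385  0.1748] [0.0002 0.0002]
B [ 0.5828 -0.1475  0.1719] [0.0001 0.0001]
C [ 0.5517 -0.1322  0.1704] [0.0001 0.0001]
cheek+x end [ 0.5921 -0.1498  0.1017] [0.0002 0.0002]
BC 0.03470733955579483 2.6835957127008214
AB 0.010821020263384384 -2.095415795958866
tip [ 0.56990253 -0.13536335  0.17260586]
[0.00250253 0.00603665]
[ 0.58328098 -0.1410425   0.1723157 ]
[ 0.56742997 -0.1327698   0.17051693]
[ 0.57458775 -0.1364195   0.17532715]
```

Run:
```python
from h import *
f=np.array([.44,.90])
p=np.array([.5674,-.1414])
def P(a,dv): 
    fd=np.array([np.cos(a-np.pi/2),np.sin(a-np.pi/2)])  # fold dir for a=hinge yaw 2.683 -> 1.112
    return (*(p+.0015*fd), .209-.002*dv)
a0=2.683
x=P(a0,0)
r.move_ptp((x[0],x[1],.29),down(a0)); r.gripper_to(.05)
r.movel(x,speed=.12,max_force=12)
r.gripper_to(0,grasp_force=40)
s=r.state();print(s['gripper_width'],s['contact_force'].round(1),s['ft_torque'].round(2),s['ee_pos'],s['clock'])
for dv in [.15,.4,.8,1.2,1.6,2.0,2.3,2.45]:
    r.move_ptp(P(a0-dv,dv),down(a0-dv)); s=r.state(); print(dv,s['contact_force'].round(1),s['ft_torque'].round(3),s['clock'])
snap('wrist','w10'); snap('scene','s10')
```

```text
0.01153046638307419 [0.5 2.  4.5] [ 0.18  0.02 -0.04] [ 0.56858367 -0.14005586  0.20984317] 16.9417
0.15 [-0.1  2.1  6.2] [ 0.239  0.119 -0.08 ] 17.2083
0.4 [-0.7  2.2  7.5] [ 0.42   0.199 -0.131] 17.5583
0.8 [-0.8  4.   7.9] [ 0.846  0.359 -0.122] 18.025
1.2 [-0.5  6.   8.1] [ 1.212  0.192 -0.043] 18.4917
1.6 [-0.4  6.6  8.3] [ 1.684  0.158 -0.089] 18.9583
2.0 [0.9 7.7 6.9] [ 1.97  -0.09  -0.064] 19.425
2.3 [0.9 9.2 6.5] [ 2.114 -0.334 -0.092] 19.8167
2.45 [ 2.6 10.6  6.6] [ 2.116 -0.471 -0.141] 20.0833
```

View pics/w10.png

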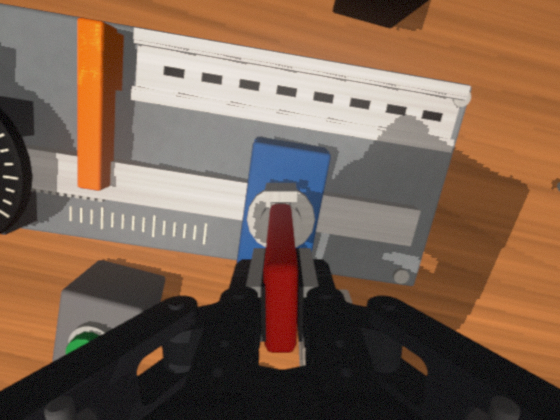

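View pics/s10.png

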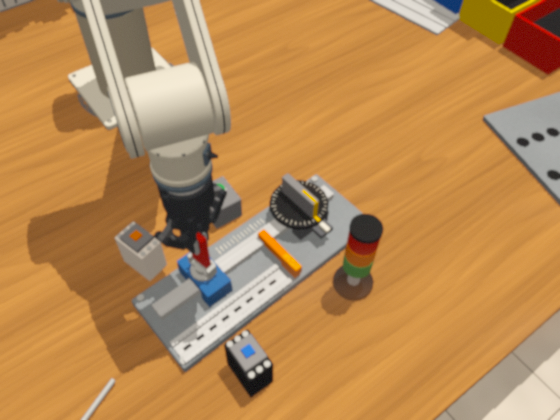

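Run:
```python
from h import *
p=np.array([.5674,-.1414]); a0=2.683
def P(a,dv): 
    fd=np.array([np.cos(a-np.pi/2),np.sin(a-np.pi/2)])
    return (*(p+.0005*fd), .209-.002*dv)
for dv in [2.5,2.54,2.58,2.61,2.64,2.67,2.70,2.73]:
    r.move_ptp(P(a0-dv,dv),down(a0-dv)); s=r.state(); print(dv,s['contact_force'].round(1),s['ft_torque'].round(3),s['clock'],s['ee_rot'])
    if s['ft_torque'][2]<-.5: break
snap('wrist','w11')
```

```text
2.5 [2.5 6.1 4.7] [ 1.496 -0.485 -0.135] 20.4333 [-3.12740882 -0.28541096 -0.00464745]
2.54 [3.  5.8 5.5] [ 1.514 -0.561 -0.069] 20.6833 [-3.13238697 -0.22280018 -0.00470066]
2.58 [2.3 7.1 5.3] [ 1.519 -0.568 -0.1  ] 20.9333 [-3.1361339  -0.16020172 -0.00451787]
2.61 [2.6 7.2 4.8] [ 1.524 -0.501 -0.039] 21.1833 [-3.13821167 -0.11340383 -0.00463808]
2.64 [2.8 7.  5.6] [ 1.523 -0.501  0.489] 21.4333 [-3.13975373 -0.06812471 -0.0043115 ]
2.67 [2.2 6.3 5.5] [ 1.536 -0.442  0.836] 21.6833 [-3.14070882 -0.02287471 -0.00409675]
2.7 [1.9 6.2 5.9] [ 1.581 -0.454  1.217] 21.9333 [-3.14098185  0.02290653 -0.00411085]
2.73 [1.3 6.6 7.3] [ 1.579 -0.414  1.574] 22.1833 [-3.14058269  0.06845082 -0.00391414]
```

View pics/w11.png

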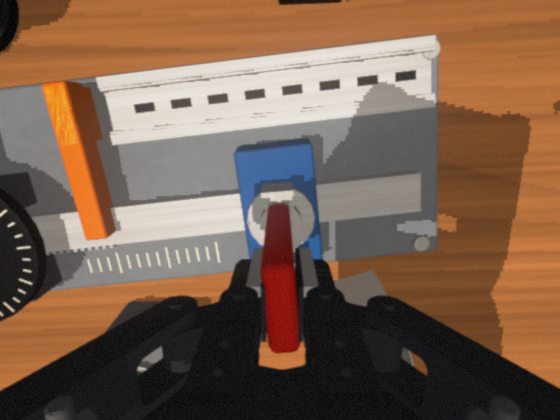

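Run:
```python
from h import *
p=np.array([.5674,-.1414]); a0=2.683
x=(*p,.2038)
for dv in (2.68,2.63):
    r.move_ptp(x,down(a0-dv)); s=r.state(); print(s['contact_force'].round(1),s['ft_torque'].round(3))
r.gripper_to(.05); print(r.state()['contact_force'].round(1))
r.movel((*p,.30),speed=.2)
r.move_ptp((.60,-.10,.33),down(0)); snap('wrist','w12')
r.movel((.60,-.17,.33),speed=.25); snap('wrist','w13')
print(r.state()['clock'])
crop('w12',285,145,80,130,6,'w12c'); crop('w13',210,155,80,120,6,'w13c')
a=cv2.imread('pics/w12c.png');b=cv2.imread('pics/w13c.png')
h=max(a.shape[0],b.shape[0]); z=lambda i:cv2.copyMakeBorder(i,0,h-i.shape[0],0,0,cv2.BORDER_CONSTANT)
o=cv2.resize(np.hstack([z(a),z(b)]),None,fx=.77,fy=.77,interpolation=cv2.INTER_AREA); cv2.imwrite('pics/lev2.png',o)
```

```text
[3.  5.6 5.1] [ 1.256 -0.557  0.999]
[2.2 4.7 4.6] [ 1.171 -0.554  0.362]
[ 0.1 -0.9 -0.1]
24.7
```

View pics/lev2.png

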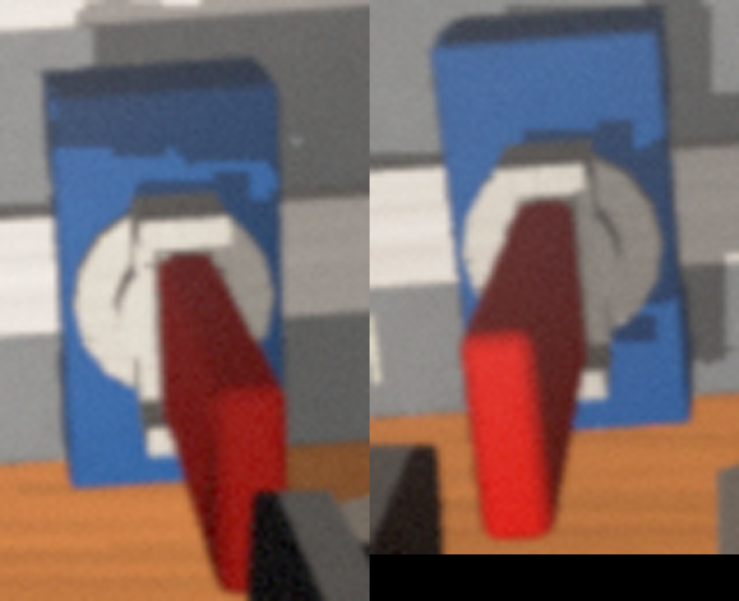

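View pics/w12.png

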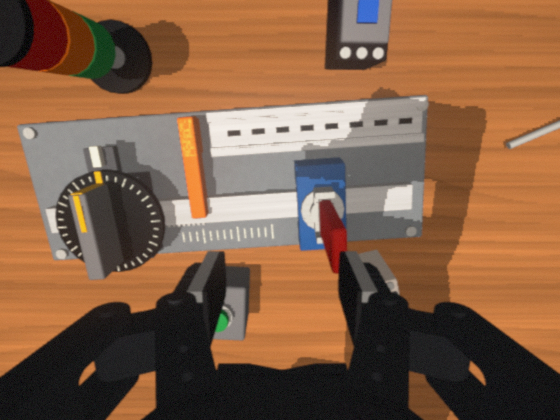

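Run:
```python
from h import *
yaw=.073; f=np.array([np.sin(yaw),-np.cos(yaw)]); piv=np.array([.5674,-.1410]); zp=.084
O=down(yaw+np.pi/2)
def T(c,z): return (*(piv+(c-.011)*f), z+.073)
r.move_ptp(T(-.028,.20),O); r.gripper_to(0,grasp_force=20)
r.movel(T(-.028,.140),speed=.15,max_force=10)
s=60e-3
for th in np.radians([5,15,25,35,45,55,65,75,83,90]):
    c=s*np.sin(th)-.006*np.cos(th); z=zp+s*np.cos(th)+.006*np.sin(th)
    hit=r.movel(T(c,z),speed=.12,max_force=20); t=r.state(); print(round(np.degrees(th)),hit,t['contact_force'].round(1),t['ee_pos'].round(4),round(t['clock'],2))
    if hit: break
snap('wrist','w14'); snap('scene','s14')
```

```text
5 False [ 0.1  0.6 -0.5] [ 0.5669 -0.1299  0.2181] 27.55
15 False [-0.4 -0.2  0.1] [ 0.5673 -0.1398  0.2166] 27.8
25 False [-0.3  0.7  0.4] [ 0.568  -0.15    0.2137] 28.05
35 False [ 0.2 -1.1 -0.6] [ 0.5687 -0.1598  0.2093] 28.3
45 False [-0.4  0.2 -0.7] [ 0.5693 -0.1685  0.2032] 28.55
55 False [ 0.2 -0.2  1. ] [ 0.5698 -0.176   0.1958] 28.8
65 False [-0.3  0.1 -0.4] [ 0.5702 -0.182   0.1871] 29.05
75 False [-0.2  0.2 -0.3] [ 0.5704 -0.1864  0.1777] 29.3
83 False [-0.3 -0.3 -0.6] [ 0.5707 -0.1887  0.1697] 29.55
90 False [-0.1  0.6 -0.3] [ 0.5709 -0.1899  0.1627] 29.8
```

View pics/w14.png

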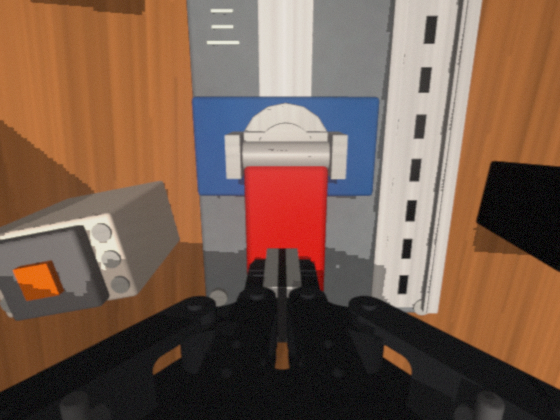

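View pics/s14.png

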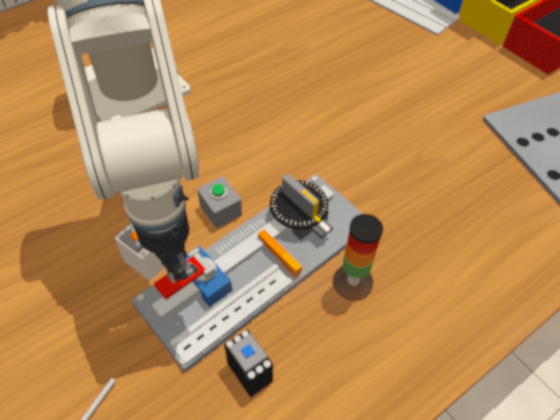

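Run:
```python
from h import *
e=r.state()['ee_pos'].copy()
hit=r.movel((e[0],e[1],e[2]-.015),speed=.03,max_force=15); t=r.state(); print(hit,t['contact_force'],t['ee_pos'])
r.wait(.2)
r.movel((e[0],e[1],.26),speed=.2)
r.move_ptp((.58,-.13,.30),down(0)); snap('wrist','w15')
r.move_ptp((.55,.03,.29),down(0.073)); snap('wrist','w16')
d=load('w15'); print(r.state()['clock'])
```

```text
True [-3.42200287  1.99477628 13.08000026] [ 0.57166888 -0.19049402  0.16093831]
33.3667
```

View pics/w15.png

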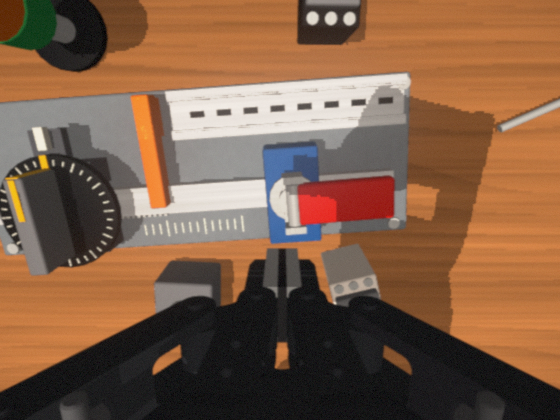

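View pics/w16.png

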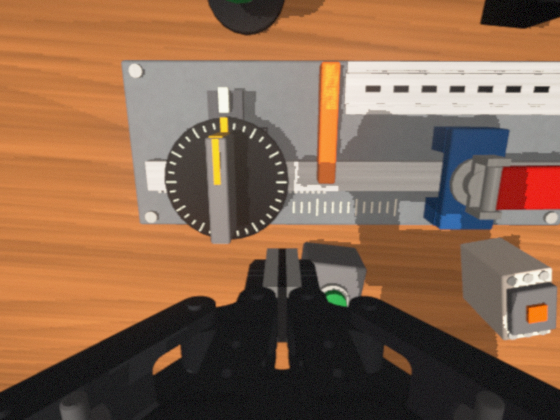

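Run:
```python
from h import *
d=load('w15')
for u in (312,330,350,370,387):
    v=200; z=np.array([px(d,u,v+k)[2] for k in (-4,-2,0,2,4)]); print(u,px(d,u,v).round(4),z.mean().round(4))
crop('w16',150,70,150,120,5,'w16c')
r.move_ptp((.35,-.35,.4),down(0)); snap('top','t16'); snap('scene','s16'); print(r.state()['clock'],r.state()['contact_force'])
a=cv2.imread('pics/top0.png');b=cv2.imread('pics/t16.png'); D=cv2.absdiff(a,b); cv2.imwrite('pics/td.png',np.vstack([b[100:290,200:420],D[100:290,200:420]*2]))
```

```text
312 [ 0.5725 -0.1562  0.0894] 0.0898
330 [ 0.5725 -0.1713  0.0895] 0.0898
350 [ 0.5727 -0.188   0.0902] 0.0902
370 [ 0.5731 -0.2044  0.0913] 0.0905
387 [ 0.573  -0.2187  0.0911] 0.0908
35.0917 [ 0.09456233  0.3464165  -0.45927944]
```

View pics/w16c.png

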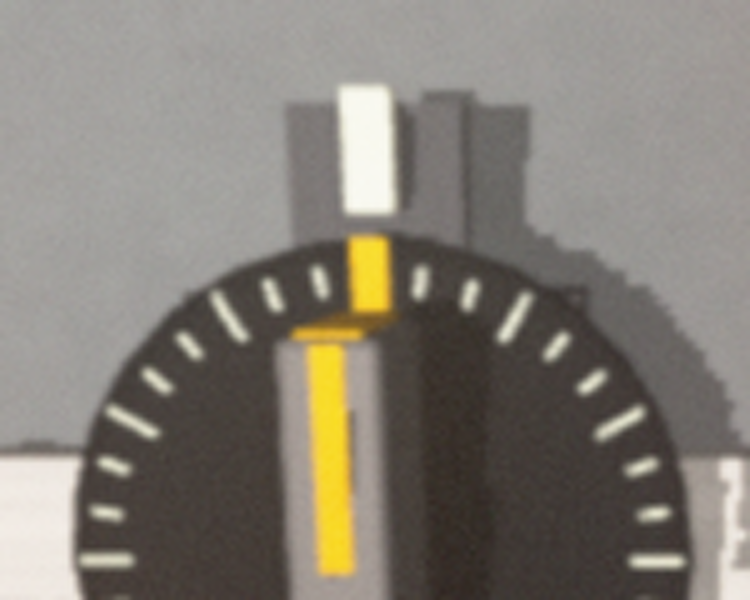

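View pics/td.png

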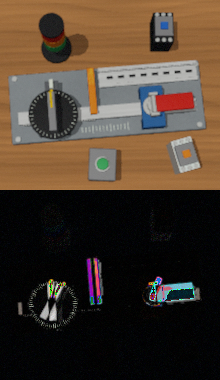

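View pics/s16.png

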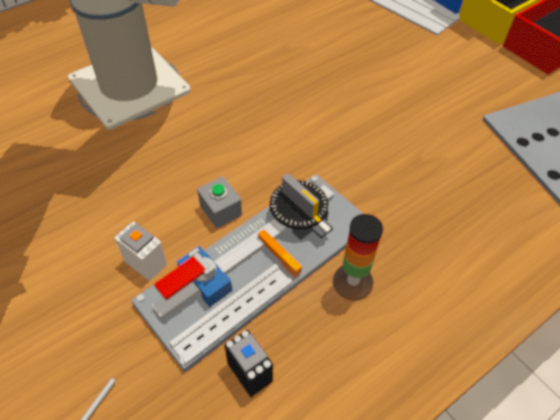

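Run:
```python
from h import *
d=load('w15')
for u,v in ((30,125),(100,118),(200,150),(240,150),(340,150),(398,150),(130,215),(260,215),(390,222)): print(u,v,np.mean([px(d,u+k,v+j)[2] for k in (-2,0,2) for j in (-2,0,2)]).round(4))
d=load('t16')
for u in (348,357,366,375,384,392): print(u,np.mean([px(d,u+k,201)[2] for k in (-2,0,2)]).round(4))
for u in (225,275,320,390): print('bed',u,px(d,u,222 if u>260 else 236)[2])
```

```text
30 125 0.0201
100 118 0.0208
200 150 0.0198
240 150 0.0203
340 150 0.0198
398 150 0.0202
130 215 0.0351
260 215 0.0203
390 222 0.0244
348 0.0724
357 0.0883
366 0.0901
375 0.0885
384 0.0879
392 0.0716
bed 225 0.02005396843089935
bed 275 0.058057901525584876
bed 320 0.015562046155266795
bed 390 0.019835854437863842
```

Run:
```python
from h import *
yaw=.073; f=np.array([np.sin(yaw),-np.cos(yaw)]); piv=np.array([.5674,-.1410])
xy=piv+.068*f; O=down(yaw+np.pi/2)
r.move_ptp((*xy,.24),O); r.movel((*xy,.170),speed=.15,max_force=10)
hit=r.movel((*xy,.150),speed=.03,max_force=28); t=r.state(); print(hit,t['contact_force'],t['ee_pos'])
r.wait(.2); print(r.state()['ee_pos'][2],r.state()['contact_force'])
r.movel((*xy,.26),speed=.2)
r.move_ptp((.58,-.13,.30),down(0)); snap('wrist','w17'); 
d=load('w17')
for u in (312,330,350,370,387):
    print(u,np.mean([px(d,u+j,200+k)[2] for k in range(-6,7,2) for j in (-3,0,3)]).round(4))
r.move_ptp((.35,-.35,.4),down(0)); snap('top','t17'); print(r.state()['clock'])
```

```text
True [-3.11011674  4.78782205 21.95104983] [ 0.57549954 -0.21056244  0.15759076]
0.15817444199915245 [-2.17678345  4.36991536 19.52708409]
312 0.1033
330 0.09
350 0.0903
370 0.0901
387 0.0903
41.2333
```

View pics/w17.png

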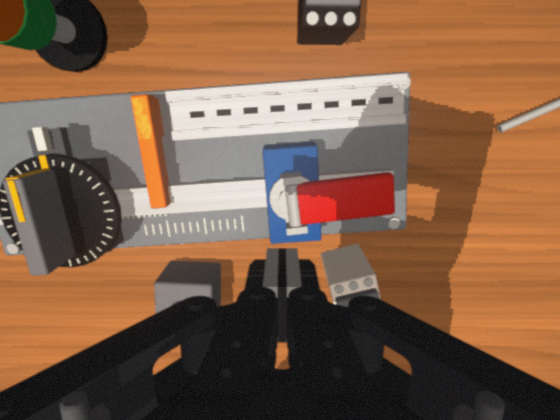

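Run:
```python
from h import *
a=cv2.imread('pics/t16.png').astype(int);b=cv2.imread('pics/t17.png').astype(int); D=np.abs(a-b).max(2)[100:290,200:420]; print((D>60).sum())
print(r.hand_in())
```

```text
24
the job is handed in; nothing more can be done
None
```

The stop is set and locked, and I handed the job in with about 41 s of the 66 s used; no verdict comes back.

- **Wheel:** I wound it anticlockwise to about 39° past the mark by the commanded tool angle. The camera showed about 36° just before that last bit. I then brought it back clockwise only, onto the mark, and let go. After release, the pointer and mark lined up within about 1 px, and a later view after folding still showed it on the mark.
- **Bolt:** it went clockwise about 2.61 rad in one grasp. The resisting torque jumped right where the thread was expected to end, and the cheeks and lever lined up with the bed. My automatic stop had the wrong sign, so the tool turned about 0.12 rad past snug, reaching about 1.6 N m. I backed the tool off before letting go.
- **Lever:** it was folded only after the bolt was snug, then pressed down. The first press left it about 1° short of level by the depth reading. After a second, firmer press it reads 90.0–90.3 mm along its length, which is level. One reading right at the hinge (103 mm) didn't fit, and I didn't check it further.
- **Surroundings:** comparing the top view before the job with one after the first press showed only the wheel, stop arm and bolt/lever changed. The four bystanders had not moved, and the top view after the second press was nearly unchanged. At hand-in the arm was clear and touching nothing.

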